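Tip two red boxes to find the green dot, push that one to the dispatch rail

ROBOT

A 7-joint arm with a two-finger parallel gripper is mounted at the origin on a cart in front of the work surface, level with it; the furniture and walls round the work are solid. World frame = base frame: x ahead of the robot, y to its left, z up, the work surface at z = 0. Lengths are in mm, angles in rad, forces in N, time in s.
With the tool pointing down it reaches from about 425 to 875 mm from the base axis. Payload 8.4 kg.
Tool frame: the origin (TCP) lies on the front face of the gripper's body, between the roots of the fingers; the fingertips stand 73 mm ahead of it and the grasp point (between the pads) lies arm.pinch_z ahead of it (arm.pinch_z is the distance from the TCP to the grasp point, in mm); x points along the fingers, y is the direction in which the jaws open and shut, and the axes are right-handed (so a half turn about x gives the same grasp; the last joint's range is limited). The gripper opens to 85 mm and grips with 20 to 120 N. Pads are 22 mm wide; open, the fingers measure 114 mm over their backs; the gripper's body (76 mm by 85 mm) begins 54 mm behind the grasp point. The pads swing forward as they close: fully open they stand 13 mm farther back than shut.
Start: joints at [1.003, 0.333, 0.04, 1.465, -0.013, 1.343, -0.059], TCP at [293.656, -579.857, 303.908] pointing down, gripper open.
Joint ranges: [-2.58, 2.58], [-0.38, 2.09], [-1.3, 1.39], [0.25, 2.4], [-1.5, 4.64], [0.08, 2.09], [-2.65, 2.65]. Speed limits (rad/s): [2.22, 2.22, 2.79, 2.79, 3.14, 3.14, 3.14].

INTERFACE

Orientations are given as a unit quaternion [x, y, z, w].
In Python, from rig import arm, viewer, order gives the robot as it stands.
- The arm moves only by the shell command python3 -m jog 'ROWS' [OPENING]. ROWS is text: rows parted by semicolons, each of 6 numbers parted by spaces: the shift along the world's x, y, z in m, then the turn, a rotation vector about the world's x, y, z in rad. In form: dx dy dz ax ay az; .... A call has 1 to 10 rows; each row shifts and turns the commanded pose from where the row before left it; what a row does not reach is not made up. A row lasts 1/8 s, in which the tool goes at most 62.5 mm and 10.7 degrees, less where a joint would pass 70% of its speed; a pose out of reach is approached as far as the arm can. A call with a gripper value outside its range is refused whole. OPENING is the gripper's target within -1 to 1 (fully open at 1, half-way at 0, shut at -1), set as the call begins (- or left out, the last holds). The fingers move at their own pace and stop on an object; the grip force is fixed at half the most. Time passes only in rows, so rows that do not move let the fingers close. It gives the time, the measured TCP pose, the force and the opening at its end, in the units of the state.
- arm.get_state(): the state, without advancing time (a new reading comes with each control period).
- viewer.grab_frame(name): name is "scene" or "top"; returns a dict with "frame" (400x640x3 uint8, red, green, blue), "intrinsics" (3x3 intrinsics, pixels), "view" (4x4, takes a point from world to camera coordinates). Camera axes: x right, y up, looking along -z (the intrinsics and any distortion apply to the point x, -y, -z); pixel columns grow to the right and rows downward; lengths in mm; the calibration is good to about 2 mm. A picture is of the moment at which its call begins. There is no depth.
- order.hand_in(): hands the job in, once; it reports no verdict.
The state is a dict: "clock": time; "joints": joint angles; "joint_velocities": joint speeds; "effort": joint torques, N m; "tool_pos": TCP position; "tcp_rot": TCP orientation; "contact_force": force on the tool from outside, world axes, zero at the start; "torque": the same for the moment, N m; "gripper_width": opening from 0.0 (shut) to 1.0 (fully open).
Only numpy, scipy, OpenCV 4.12 (cv2) and the standard library are available. Lean on these libraries where they do the work, as an engineer would, in place of code of your own. Each camera call takes 0.05 s, during which the arm holds its last target.

TASK

One of the two red boxes standing on the bench has a green release dot stuck under its base. First tip both boxes over onto their backs, away from the robot, so that both undersides can be seen from the robot's side; then push the one with the green dot along the bench, lying as it fell, until its top is home and square against the rubber face of the dispatch rail, in line with the box already there. Only push: never pinch or lift a box, leave the other red box lying short of the rail, and disturb nothing else.

Things in the scene. Friction and masses are not known exactly. Their poses are not given: they have to be found in the camera images.
- box_a: one of two identical tall red card boxes, 60 (x) x 54 (y) x 98 (z) mm, about 0.15 kg, upright at the start, -x side to the robot give or take 12 degrees. Origin: centre of the underside (30 mm up once it lies on its back); z runs from underside to top. Pushed level near its top from the front, it tips about its rear bottom edge and falls on its back beyond about 32 degrees. One of the two carries the green dot.
- box_b: one of two identical tall red card boxes, 60 (x) x 54 (y) x 98 (z) mm, about 0.15 kg, upright at the start, -x side to the robot give or take 12 degrees. Origin: centre of the underside (30 mm up once it lies on its back); z runs from underside to top. Pushed level near its top from the front, it tips about its rear bottom edge and falls on its back beyond about 32 degrees. One of the two carries the green dot.
- green_dot (a point): centre of the round green dot (40 mm, with a thin white rim) stuck in the middle of the underside of one of the two standing red boxes; it coincides with that box's origin. It cannot be seen until the box is tipped.
- rail: the dispatch rail, fixed to the bench beyond the boxes: aluminium angle 380 mm long (y) and 50 high with a rubber face towards the robot. Origin: on the bench under the middle of the rubber face; x points away from the robot through the rail, y left along it. A lying box that is home has its origin at x = -98 mm here. Flat yellow tape on the bench at x = -106 mm.
- box_done: a third, identical red box, lying on its back against the left end of the rail with its green dot towards the robot; already done, leave it. Origin: centre of its underside, 30 mm above the bench; z points to the rail
- tip_box: bystander: closed pink pipette tip box, 87 x 125 x 61 mm; origin under its centre
- tube_rack: bystander: orange rack of microtubes, 78 x 111 x 44 mm; origin under its centre
- marker: bystander: black marker lying near the bench's front edge, 140 x 14 x 16 mm; origin under its centre
- vial: bystander: small vial with red cap, 21 mm across, 56 mm high, standing near the front edge between the red boxes; origin under its centre
- tape: bystander: roll of white tape, 55 mm across, 13 mm high; origin under its centre

How it is judged (in metres and radians):
On the way, in this order (a step that is already met when the one before it is completed fails the run):
1. both red boxes lie tipped over away from the robot, undersides towards it (angle between box_a's own z axis and vertical between 1.42 and 1.72 rad and z of rail in the frame of box_a above 0.05 m and angle between the z axis of each of box_a, box_b and the x axis of rail, either way round below 0.7 rad and angle between box_b's own z axis and vertical between 1.42 and 1.72 rad and z of rail in the frame of box_b above 0.05 m), for 0.3 s.
2. the box with the green dot is home and square against the rail (x of box_b in the frame of rail between -0.105 and -0.09 m and y of box_b in the frame of rail between -0.19 and 0.125 m and angle between the z axis of box_b and the x axis of rail, either way round below 0.1 rad), for 0.2 s.
At the end, for the whole second after the job is handed in: the dotted box lies at rest, underside towards the robot, top within 7 mm of the rail's face and square to it within 6 degrees, right of the box already there; the other red box lies at rest, underside towards the robot, its top more than 17 mm short of the rail (all of step 1 and all of step 2 and height (world z) of each of box_b, box_a below 0.04 m and x of box_a in the frame of rail below -0.115 m and linear speed of each of box_a, box_b below 0.02 m/s); the robot touches nothing.
It fails at once if a red box is lifted: its underside's centre more than 45 mm above the bench (height (world z) of any of box_a, box_b above 0.045 m).
It fails at once if a red box is taken between the fingers (the grasp point is inside it) ((x of the grasp point in the frame of box_a between -0.024 and 0.024 m and y of the grasp point in the frame of box_a between -0.021 and 0.021 m and z of the grasp point in the frame of box_a between 0.006 and 0.092 m) or (x of the grasp point in the frame of box_b between -0.024 and 0.024 m and y of the grasp point in the frame of box_b between -0.021 and 0.021 m and z of the grasp point in the frame of box_b between 0.006 and 0.092 m)).
It fails at once if the box without the dot is pushed up to the rail (x of box_a in the frame of rail above -0.108 m).
It fails at once if the box already at the rail, or a bystander (tip box, tube rack, marker, vial, tape roll), is moved more than 30 mm (distance of any of box_done, tip_box, tube_rack, marker, vial, tape from where it was at the start of the episode above 0.03 m).
It also fails if it takes over 45 s, if anything falls off the work surface, if the arm or the gripper's body presses on something with over 40 N, if the wrist force passes 120 N, or if a joint passes its speed limit or range.

## Working session

There is one attempt and no reset: what is moved stays moved. The work goes in short steps, Python scripts to look and compute and a shell command to move; the robot and the scene stay as the last step left them, time stands still between calls to the robot, and variables do not carry over. Pictures are saved under pics/ and viewed, and the job is handed in when it is done.

```bash
mkdir -p pics; ls
cat > h.py <<'E'
import numpy as np,cv2
from rig import arm,viewer,order
def grab(name,fn):
    f=viewer.grab_frame(name); cv2.imwrite('pics/'+fn+'.png',f['frame'][:,:,::-1]); np.savez('pics/'+fn+'.npz',**f); return f
def ray(f,u,v,z):
    K=np.array(f['intrinsics']);V=np.array(f['view'])
    d=np.linalg.solve(K,[u,v,1]);d=np.array([d[0],-d[1],-d[2]])
    R=V[:3,:3];c=-R.T@V[:3,3];w=R.T@d
    return c+w*(z-c[2])/w[2]
def proj(f,p):
    K=np.array(f['intrinsics']);V=np.array(f['view'])
    q=V[:3,:3]@np.array(p,float)+V[:3,3];q=K@[q[0],-q[1],-q[2]];return q[:2]/q[2]
E
python3 - <<'E'
from h import *
s=arm.get_state();print(s,arm.pinch_z)
for n in('scene','top'):
    f=grab(n,n+'0');V=f['view'];print(-V[:3,:3].T@V[:3,3],f['intrinsics'],[k for k in f])
E
```

```text
pics
{'clock': 0.0, 'joints': array([ 1.00277569,  0.33388547,  0.03985455,  1.46627614, -0.01339728,
        1.34330538, -0.05852369]), 'joint_velocities': array([-7.75528947e-04,  6.13514048e-04, -2.06326910e-04,  1.45945658e-05,
        1.49682393e-04, -1.71196867e-03, -9.69771989e-04]), 'effort': array([ 1.19096738e-03, -6.58555484e+01,  1.36609789e+00, -4.05551326e+01,
        1.68888608e-02,  1.29516365e-02, -3.25161594e-06]), 'tool_pos': array([ 293.5276526 , -579.56397745,  303.03496513]), 'tcp_rot': array([-0.68760221, -0.16477504,  0.68793789, -0.16368824]), 'contact_force': array([0.60765571, 0.43221867, 0.45480329]), 'torque': array([0.02678417, 0.01483493, 0.02986446]), 'gripper_width': 0.9961436382236012} 53.900000000000006
[-136.00806784 1048.01104833  719.61200775] [[485.38293241   0.         317.99438302]
 [  0.         485.38293241 198.34438908]
 [  0.           0.           1.        ]] ['frame', 'intrinsics', 'view']
[ 433.82978161  115.14930903 1076.04745973] [[362.86600778   0.         319.44003865]
 [  0.         362.86600778 196.19721845]
 [  0.           0.           1.        ]] ['frame', 'intrinsics', 'view']
```

View pics/scene0.png

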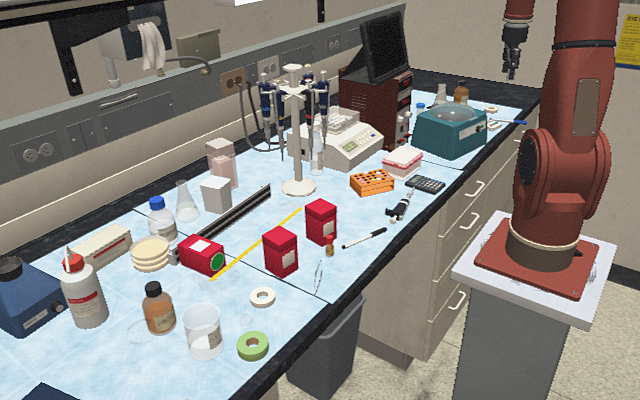

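View pics/top0.png

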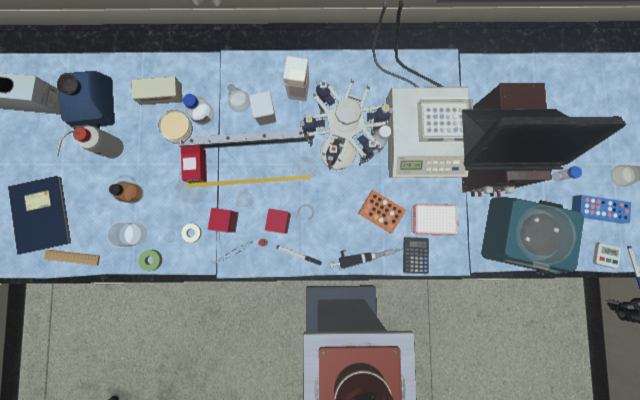

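Run:
```python
from h import *
a=cv2.imread('pics/top0.png')[120:270,170:330];cv2.imwrite('pics/c0.png',cv2.resize(a,None,fx=5,fy=4*1.0,interpolation=cv2.INTER_CUBIC)[:600])
a=cv2.imread('pics/scene0.png')[180:300,170:350];cv2.imwrite('pics/c1.png',cv2.resize(a,None,fx=4.4,fy=4.4,interpolation=cv2.INTER_CUBIC))
```

```text
(no output)
```

View pics/c0.png

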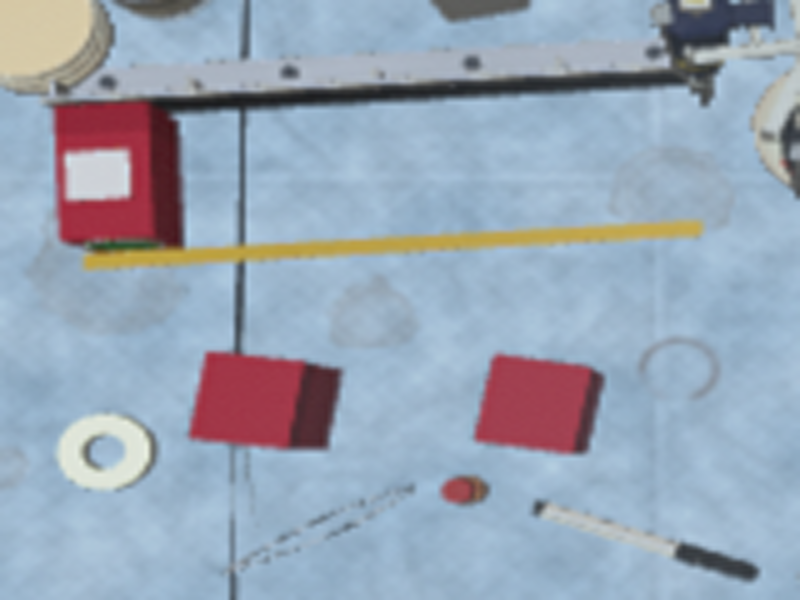

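View pics/c1.png

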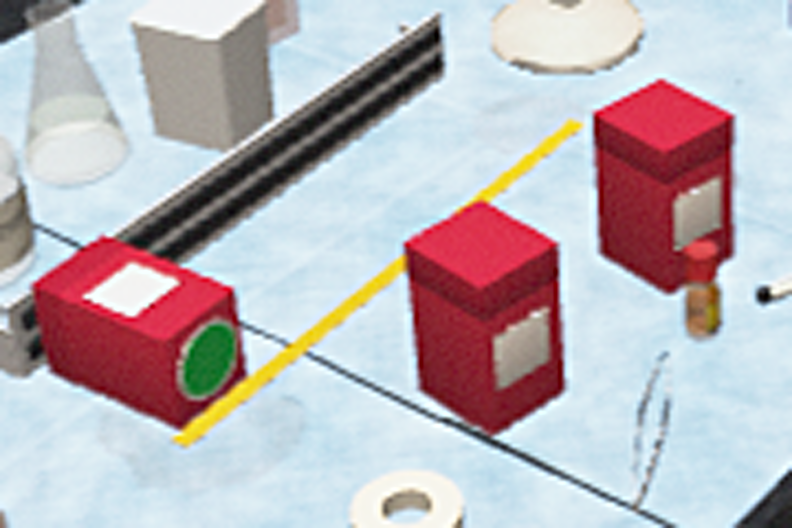

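Run:
```python
from h import *
f=dict(np.load('pics/top0.npz'))
def P(X,Y,z): return ray(f,170+X/5,120+Y/4,z)[:2]
for n,z,pts in [('L',98,[(207,352),(305,362),(290,448),(190,437)]),('R',98,[(497,354),(592,371),(576,453),(474,439)]),('tapeline',0,[(84,264),(702,228)]),('railtopface',50,[(50,103),(690,72)]),('railbot',0,[(172,111),(690,82)]),('done',60,[(53,102),(152,101),(156,248),(62,242)]),('vial',56,[(460,490)]),('tape',13,[(105,452)]),('marker',8,[(535,507),(757,572)])]:
    q=np.array([P(*p,z) for p in pts]);print(n,q.round().tolist(),q.mean(0).round(1))
    if len(q)==4:
        e=(q[0]+q[1]-q[2]-q[3]);print(np.degrees(np.arctan2(e[1],e[0])),np.linalg.norm(e)/2, np.linalg.norm(q[0]+q[3]-q[1]-q[2])/2)
        e=(q[0]+q[3]-q[1]-q[2]);print(np.degrees(np.arctan2(-e[0],e[1])))
    if len(q)==2:
        e=q[0]-q[1];print(np.degrees(np.arctan2(-e[0],e[1])),np.linalg.norm(e))
# scene camera bottom corners check
g=dict(np.load('pics/scene0.npz'))
S=lambda X,Y,z: ray(g,170+X/4.4,180+Y/4.4,z)[:2].round(1)
print('L bot',S(490,434,0),S(420,388,0),S(562,388,0),'top',S(406,243,98),S(480,200,98),S(557,243,98),S(487,290,98))
print('R bot',S(668,292,0),S(601,248,0),'top',S(595,117,98),S(660,80,98),S(733,118,98),S(667,155,98))
print('tape',S(180,440,0),S(578,124,0),'rail bot',S(440,72,0),S(190,258,0), 'vial',S(702,332,0))
```

```text
L [[507.0, 400.0], [500.0, 348.0], [442.0, 355.0], [450.0, 408.0]] [474.9 377.7]
-7.490365134623021 57.79072662698609 53.79894083108808
-8.099140526969846
R [[504.0, 244.0], [492.0, 193.0], [437.0, 202.0], [447.0, 256.0]] [470.3 223.7]
-10.501639292024885 56.89316637860453 54.07287591412963
-11.676038238159306
tapeline [[581.0, 504.0], [605.0, 135.0]] [592.9 319.1]
3.673086964388913 369.79282507395226
railtopface [[691.0, 508.0], [711.0, 140.0]] [701.1 324.1]
3.0403622576376006 369.125680210327
railbot [[697.0, 454.0], [717.0, 141.0]] [706.8 297.4]
3.5856641437019636 313.44738980997073
done [[689.0, 503.0], [690.0, 447.0], [584.0, 442.0], [589.0, 495.0]] [637.9 471.5]
3.550665909053736 103.57889688413454 54.74637588139151
-2.3826250591437104
vial [[413.0, 270.0]] [412.6 269.9]
tape [[441.0, 483.0]] [441.2 482.9]
marker [[399.0, 233.0], [351.0, 104.0]] [374.8 168.9]
-20.46382538477838 137.60588741986336
L bot [450.1 409.4] [505.4 401.3] [442.4 358.5] top [501.4 405. ] [495.3 353.5] [437.5 361.9] [441.2 413. ]
R bot [445.6 256.6] [503.3 243.3] top [495.4 253.6] [488.8 200.6] [430.9 211.9] [439.2 263.2]
tape [580.7 504.2] [598.8 141.2] rail bot [716.4 140.1] [697.3 386.2] vial [408.5 276.4]
```

Run:
```python
from h import *
from scipy.spatial.transform import Rotation as R
s=arm.get_state();M=R.from_quat(s['tcp_rot']).as_matrix();print(M.round(3))
print('jaw yaw',np.degrees(np.arctan2(M[1,1],M[0,1])))
f=dict(np.load('pics/top0.npz'))
for p in [(483,200),(580,205),(485,262),(570,275)]: print(ray(f,*p,150)[:2].round())
for p in [(415,205),(455,235)]: print(ray(f,*p,60)[:2].round())
```

```text
[[-0.001  0.452 -0.892]
 [ 0.001 -0.892 -0.452]
 [-1.    -0.002  0.   ]]
jaw yaw -63.1388684800578
[ 517. -311.]
[ 502. -560.]
[ 360. -307.]
[ 325. -520.]
[ 513. -160.]
[ 428. -269.]
```

```bash
python3 -m jog '0.022 0.053 0.012 0 0 0.1; 0.022 0.053 0.012 0 0 0.1; 0.022 0.053 0.012 0 0 0.15; 0.016 0.054 0 0 0 0.155; 0.016 0.054 0 0 0 0.155; 0.016 0.054 0 0 0 0.155; 0.016 0.054 0 0 0 0.155; 0.016 0.054 0 0 0 0.155; 0 0.05 0 0 0 0.155; 0 0.05 0 0 0 0.155' -0.5; python3 -m jog '0 0.05 0 0 0 0.155; -0.007 0.047 0 0 0 0.155; -0.007 0.047 0 0 0 0.155; -0.007 0.047 0 0 0 0.155; -0.007 0.047 0 0 0 0.155; -0.007 0.047 0 0 0 0.155; 0 0 0 0 0 0.1; 0 0 0 0 0 0'
python3 - <<'E'
from h import *
from scipy.spatial.transform import Rotation as R
s=arm.get_state();print(s['tool_pos'],s['joints'],R.from_quat(s['tcp_rot']).as_matrix().round(3))
E
```

```text
clock: 1.35
tool_pos: [439.4, -49.1, 339.6]
tcp_rot: [0.409, 0.577, -0.409, 0.577]
contact_force: [0.8, -0.5, -1.3]
gripper_width: 0.249
clock: 2.35
tool_pos: [404.4, 234.3, 339.6]
tcp_rot: [0.073, 0.704, -0.073, 0.703]
contact_force: [0.1, -0.2, 0.4]
gripper_width: 0.251
[404.39999098 234.26181061 339.58301787] [ 0.19212256 -0.02921968 -0.78212216  1.80047502 -0.02114303  1.36266344
  0.77770552] [[-0.001  0.206  0.979]
 [-0.     0.979 -0.206]
 [-1.    -0.    -0.001]]
```

```bash
python3 -m jog '0 0.003 -0.06 0 0 0; 0 0 -0.06 0 0 0; 0 0 -0.05 0 0 0; 0 0 -0.02 0 0 0; 0 0 0 0 0 0'
python3 - <<'E'
from h import *
grab('scene','s1')
a=cv2.imread('pics/s1.png')[150:300,200:400];cv2.imwrite('pics/s1c.png',cv2.resize(a,None,fx=4,fy=4,interpolation=cv2.INTER_CUBIC))
E
```

```text
clock: 2.98
tool_pos: [404.0, 235.9, 148.5]
tcp_rot: [0.074, 0.704, -0.075, 0.702]
contact_force: [-0.3, -0.2, 0.8]
gripper_width: 0.249
```

View pics/s1c.png

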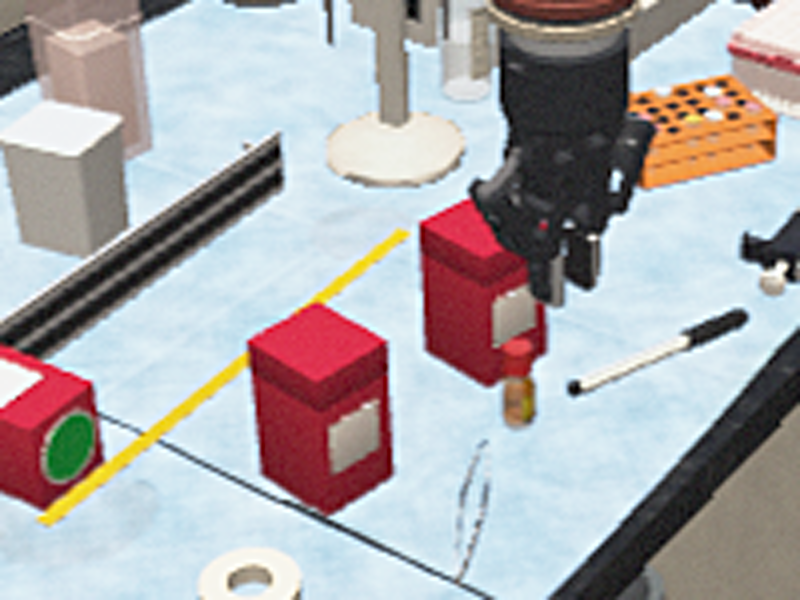

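```bash
python3 -m jog '0.012 -0.0025 0 0 0 0; 0.012 -0.0025 0 0 0 0; 0.012 -0.0025 0 0 0 0; 0.012 -0.0025 0 0 0 0; 0.012 -0.0025 0 0 0 0; 0.012 -0.0025 0 0 0 0; 0 0 0 0 0 0'
python3 - <<'E'
from h import *
grab('scene','s2')
a=cv2.imread('pics/s2.png')[150:300,200:400];cv2.imwrite('pics/s2c.png',cv2.resize(a,None,fx=4,fy=4,interpolation=cv2.INTER_CUBIC))
E
```

```text
clock: 3.9
tool_pos: [477.5, 221.8, 149.7]
tcp_rot: [0.074, 0.703, -0.074, 0.703]
contact_force: [-1.1, 0.5, 0.9]
gripper_width: 0.248
```

View pics/s2c.png

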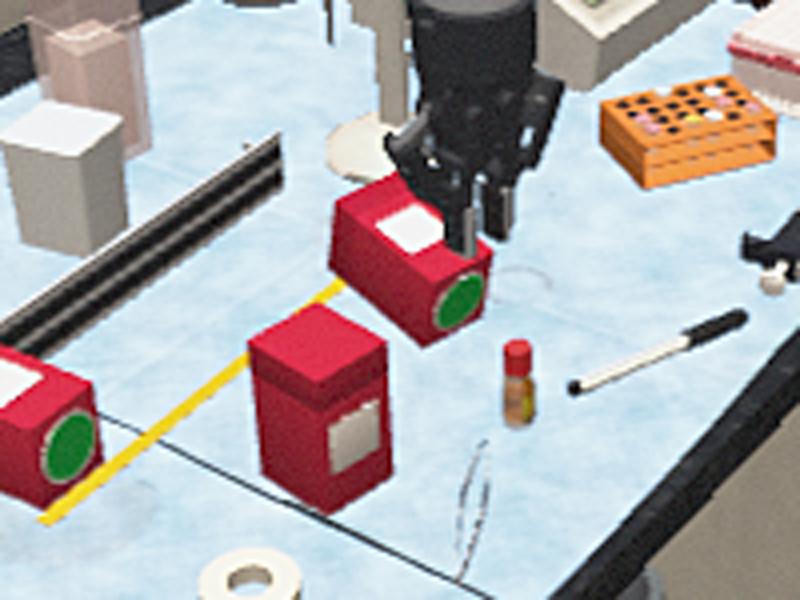

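```bash
python3 -m jog '-0.035 0.007 0.01 0 0 0; -0.038 0.007 0 0 0 0; 0 0.05 0 0 0 0.03; 0 0.05 0 0 0 0.035; 0.003 0.051 -0.01 0 0 0; 0 0 0 0 0 0; 0 0 0 0 0 0'
python3 - <<'E'
from h import *
from scipy.spatial.transform import Rotation as R
grab('scene','s3')
print(R.from_quat(arm.get_state()['tcp_rot']).as_matrix().round(3)[:,1])
a=cv2.imread('pics/s3.png')[150:300,200:400];cv2.imwrite('pics/s3c.png',cv2.resize(a,None,fx=4,fy=4,interpolation=cv2.INTER_CUBIC))
E
```

```text
clock: 4.82
tool_pos: [406.1, 386.9, 149.6]
tcp_rot: [0.05, 0.706, -0.05, 0.705]
contact_force: [0.3, -0.3, 0.6]
gripper_width: 0.246
[ 0.143  0.99  -0.001]
```

View pics/s3c.png

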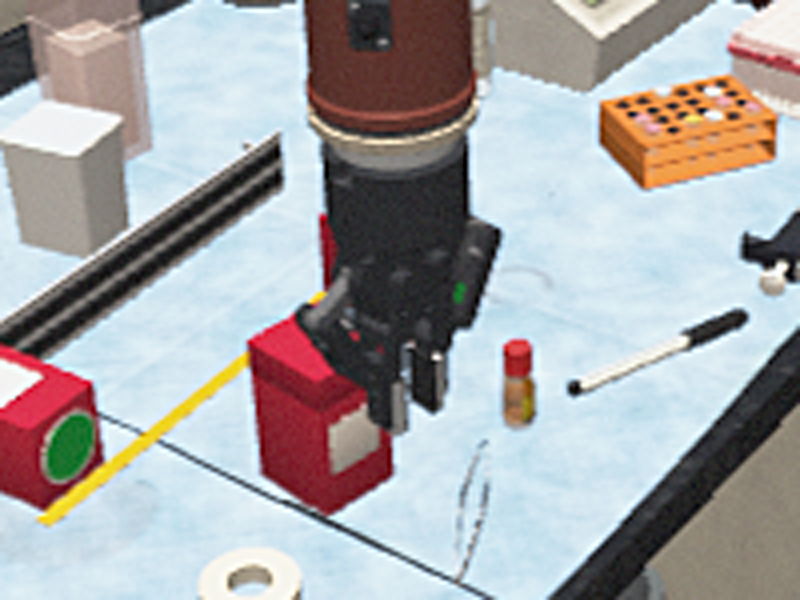

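```bash
python3 -m jog '0.012 -0.0017 0 0 0 0; 0.012 -0.0017 0 0 0 0; 0.012 -0.0017 0 0 0 0; 0.012 -0.0017 0 0 0 0; 0.012 -0.0017 0 0 0 0; 0.012 -0.0017 0 0 0 0; 0 0 0 0 0 0'
python3 - <<'E'
from h import *
grab('scene','s4')
a=cv2.imread('pics/s4.png')[150:300,200:400];cv2.imwrite('pics/s4c.png',cv2.resize(a,None,fx=4,fy=4,interpolation=cv2.INTER_CUBIC))
E
```

```text
clock: 5.75
tool_pos: [479.8, 376.3, 149.6]
tcp_rot: [0.051, 0.705, -0.051, 0.705]
contact_force: [-1.1, 0.6, -0.6]
gripper_width: 0.252
```

View pics/s4c.png

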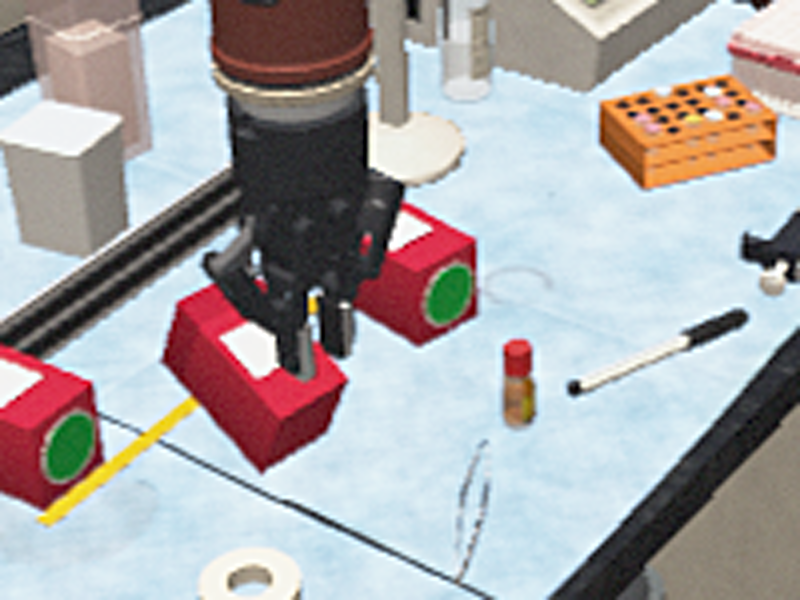

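```bash
python3 -m jog '-0.04 0.006 0.01 0 0 0; -0.03 -0.05 0 0 0 0; 0 -0.055 0 0 0 0; 0 -0.055 0 0 0 0; 0 0 0 0 0 0'
python3 - <<'E'
from h import *
grab('scene','s5')
a=cv2.imread('pics/s5.png')[150:300,200:400];cv2.imwrite('pics/s5c.png',cv2.resize(a,None,fx=4,fy=4,interpolation=cv2.INTER_CUBIC))
grab('top','t5')
a=cv2.imread('pics/t5.png')[120:270,170:330];cv2.imwrite('pics/t5c.png',cv2.resize(a,None,fx=5,fy=4,interpolation=cv2.INTER_CUBIC))
E
```

```text
clock: 6.42
tool_pos: [408.7, 218.5, 159.5]
tcp_rot: [0.051, 0.705, -0.054, 0.705]
contact_force: [-0.0, 0.1, 0.2]
gripper_width: 0.252
```

View pics/s5c.png

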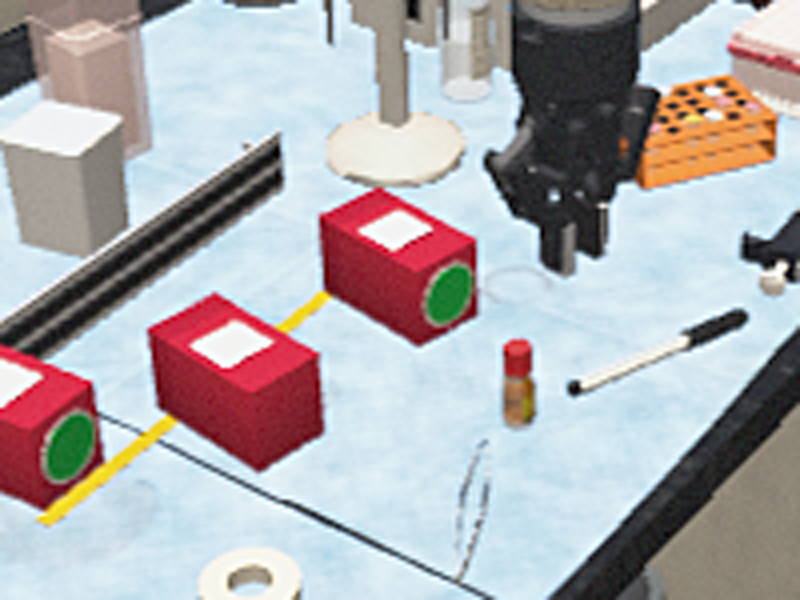

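View pics/t5c.png

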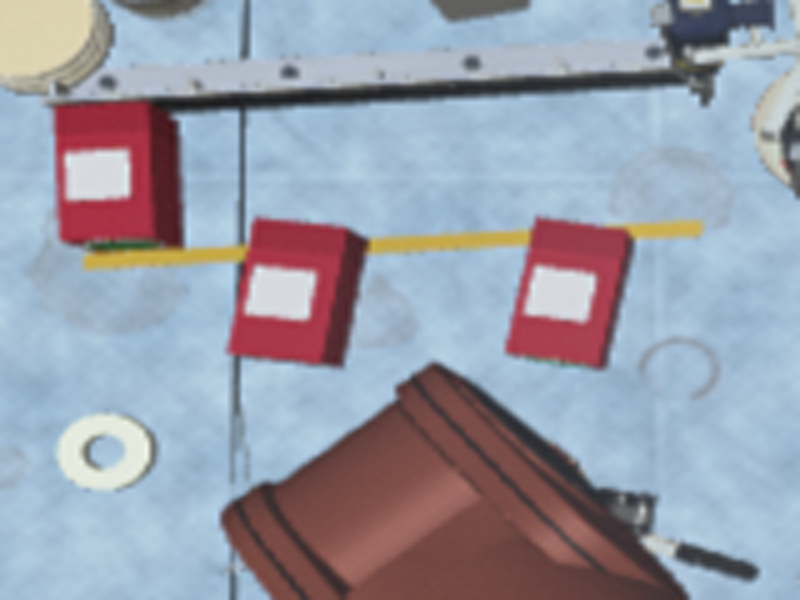

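Run:
```python
from h import *
f=dict(np.load('pics/t5.npz'))
def P(X,Y,z): return ray(f,170+X/5,120+Y/4,z)[:2]
for n,pts in [('R',[(538,217),(633,232),(604,368),(507,355)]),('L',[(258,218),(348,230),(326,366),(231,353)])]:
    q=np.array([P(*p,60) for p in pts]);print(n,q.round())
    e=(q[0]+q[1]-q[2]-q[3]);print('yaw',np.degrees(np.arctan2(e[1],e[0])),'origin',(q[2]+q[3])/2,'top',(q[0]+q[1])/2)
```

```text
R [[604. 226.]
 [593. 173.]
 [497. 189.]
 [506. 244.]]
yaw -9.8906292580601 origin [501.42015843 216.35714422] top [598.33637128 199.45889036]
L [[605. 385.]
 [596. 334.]
 [500. 345.]
 [509. 398.]]
yaw -7.280111622323046 origin [504.35908198 371.40594788] top [600.19241235 359.16322496]
```

Run:
```python
from h import *
f=dict(np.load('pics/top0.npz'))
for p in [(303,127),(311,100),(320,160),(333,168)]:
    print(p,[ray(f,*p,z)[:2].round().tolist() for z in (150,250,350)])
g=dict(np.load('pics/scene0.npz'))
print([proj(g,(600,212,z)).round().tolist() for z in (0,86,150,250,350)], [proj(g,(690,90,z)).round().tolist() for z in (0,86,150,250,350)])
a=cv2.imread('pics/t5.png')[60:200,270:420];cv2.imwrite('pics/z1.png',cv2.resize(a,None,fx=4,fy=4,interpolation=cv2.INTER_CUBIC))
a=cv2.imread('pics/scene0.png')[50:210,220:360];cv2.imwrite('pics/z2.png',cv2.resize(a,None,fx=3.7,fy=3.7,interpolation=cv2.INTER_CUBIC))
```

```text
(303, 127) [[713.0, 150.0], [683.0, 146.0], [653.0, 143.0]]
(311, 100) [[786.0, 129.0], [748.0, 127.0], [710.0, 126.0]]
(320, 160) [[625.0, 107.0], [605.0, 108.0], [584.0, 108.0]]
(333, 168) [[604.0, 73.0], [586.0, 78.0], [567.0, 82.0]]
[[285.0, 219.0], [283.0, 192.0], [282.0, 170.0], [279.0, 134.0], [277.0, 95.0]] [[288.0, 192.0], [286.0, 166.0], [285.0, 146.0], [283.0, 112.0], [280.0, 76.0]]
```

View pics/z1.png

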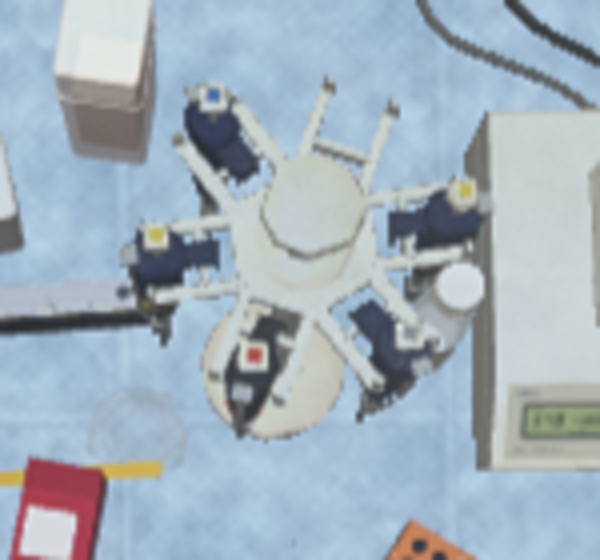

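View pics/z2.png

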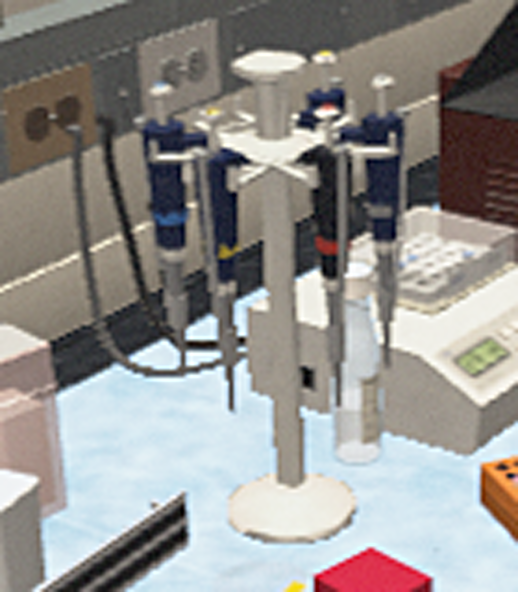

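```bash
python3 -m jog '0.02 -0.006 0 0 -0.13 0; 0.021 -0.006 0 0 -0.13 0; 0 0 -0.02 0 0 0.1; 0 0 -0.025 0 0 0.1; 0 0 -0.025 0 0 0; 0 0 0 0 0 0'
python3 - <<'E'
from h import *
from scipy.spatial.transform import Rotation as R
grab('scene','s6')
s=arm.get_state();M=R.from_quat(s['tcp_rot']).as_matrix();print(M.round(3))
p=s['tool_pos']+73*M[:,0];print('tip',p,'front',p+11*M[:,2])
a=cv2.imread('pics/s6.png')[150:300,200:400];cv2.imwrite('pics/s6c.png',cv2.resize(a,None,fx=4,fy=4,interpolation=cv2.INTER_CUBIC))
E
```

```text
clock: 7.28
tool_pos: [448.1, 212.3, 88.5]
tcp_rot: [-0.005, 0.612, 0.037, 0.79]
contact_force: [-0.1, 0.7, 0.2]
gripper_width: 0.249
[[ 0.25  -0.064  0.966]
 [ 0.052  0.997  0.053]
 [-0.967  0.037  0.253]]
tip [467.06551902 216.33921957  19.06269568] front [477.69276982 216.92090761  21.84175659]
```

View pics/s6c.png

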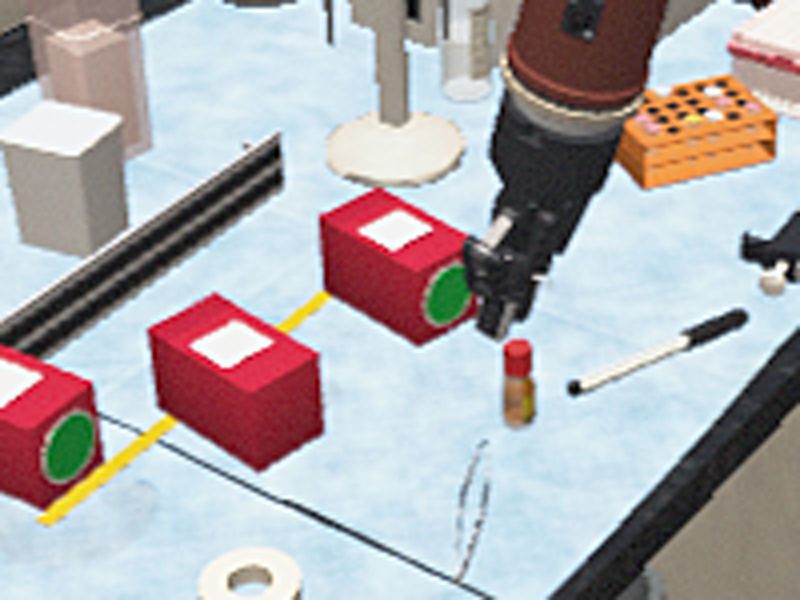

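```bash
python3 -m jog '0 -0.011 0 0 0 0; 0.01 0.0006 0 0 0 0; 0.01 0.0006 0 0 0 0; 0.01 0.0006 0 0 0 0; 0.01 0.0006 0 0 0 0; 0.01 0.0006 0 0 0 0; 0.01 0.0006 0 0 0 0; 0.01 0.0006 0 0 0 0; 0 0 0 0 0 0'
python3 - <<'E'
from h import *
from scipy.spatial.transform import Rotation as R
grab('scene','s7');grab('top','t7')
s=arm.get_state();M=R.from_quat(s['tcp_rot']).as_matrix()
p=s['tool_pos']+73*M[:,0];print('tip',p,'front',p+11*M[:,2],M[:,1])
a=cv2.imread('pics/s7.png')[150:300,200:400];cv2.imwrite('pics/s7c.png',cv2.resize(a,None,fx=4,fy=4,interpolation=cv2.INTER_CUBIC))
a=cv2.imread('pics/t7.png')[120:270,170:330];cv2.imwrite('pics/t7c.png',cv2.resize(a,None,fx=5,fy=4,interpolation=cv2.INTER_CUBIC))
E
```

```text
clock: 8.45
tool_pos: [520.5, 204.3, 90.0]
tcp_rot: [-0.004, 0.61, 0.036, 0.791]
contact_force: [-0.6, -0.1, -0.6]
gripper_width: 0.249
tip [538.05977731 207.99447374  19.32606271] front [548.68303682 208.55080891  22.12549987] [-0.06192475  0.99740305  0.03677606]
```

View pics/s7c.png

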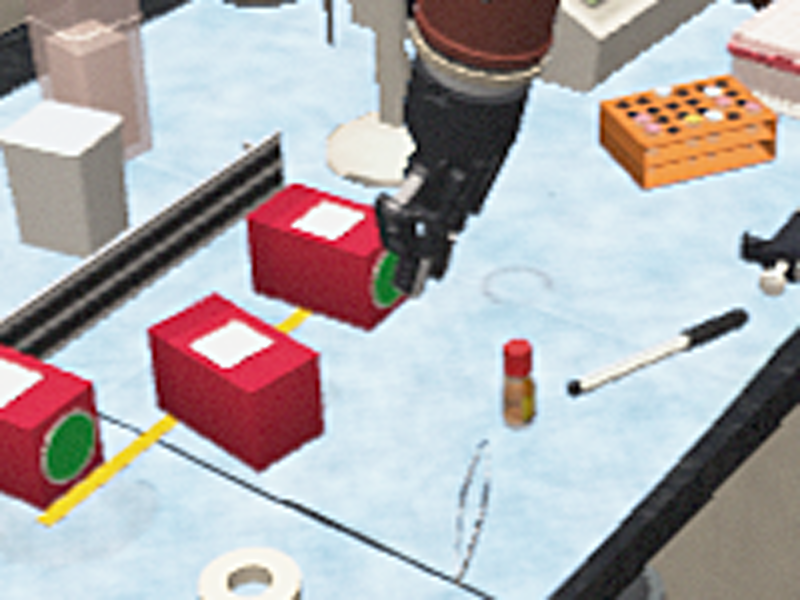

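View pics/t7c.png

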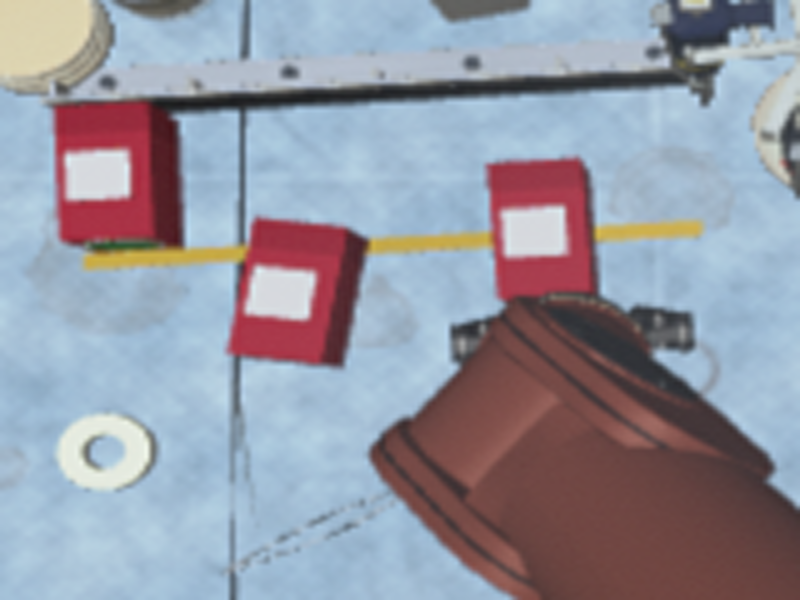

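Run:
```python
from h import *
f=dict(np.load('pics/t7.npz'))
P=lambda X,Y,z: ray(f,170+X/5,120+Y/4,z)[:2]
a,b=P(487,165,60),P(583,158,60);e=a-b;print(a,b,np.degrees(np.arctan2(-e[0],e[1])))
c,d=P(140,104,50),P(690,72,50); print(c,d)
y=(a+b)[1]/2;print('gap',d[0]+(c[0]-d[0])*(y-d[1])/(c[1]-d[1])-(a+b)[0]/2)
```

```text
[641.61438977 255.36301622] [646.17084315 200.82272782] 4.775565454641488
[690.09786764 456.63485803] [710.87202397 139.77211612]
gap 61.18892176140719
```

```bash
python3 -m jog '0.01 0.0006 0 0 0 0; 0.01 0.0006 0 0 0 0; 0.01 0.0006 0 0 0 0; 0.01 0.0006 0 0 0 0; 0.008 0.0005 0 0 0 0; 0.004 0.0002 0 0 0 0; 0 0 0 0 0 0'
python3 - <<'E'
from h import *
from scipy.spatial.transform import Rotation as R
grab('scene','s8');grab('top','t8')
s=arm.get_state();M=R.from_quat(s['tcp_rot']).as_matrix()
p=s['tool_pos']+73*M[:,0];print('tip',p,'front',p+11*M[:,2],M[:,1])
a=cv2.imread('pics/s8.png')[150:270,220:380];cv2.imwrite('pics/s8c.png',cv2.resize(a,None,fx=5,fy=5,interpolation=cv2.INTER_CUBIC))
a=cv2.imread('pics/t8.png')[120:220,210:330];cv2.imwrite('pics/t8c.png',cv2.resize(a,None,fx=6,fy=6,interpolation=cv2.INTER_CUBIC))
E
```

```text
clock: 9.43
tool_pos: [571.9, 207.3, 89.9]
tcp_rot: [-0.004, 0.61, 0.036, 0.791]
contact_force: [0.4, -0.4, -0.1]
gripper_width: 0.253
tip [590.00825885 211.05291419  19.44363828] front [600.63105419 211.61030247  22.24462693] [-0.06198408  0.99740603  0.03659487]
```

View pics/s8c.png

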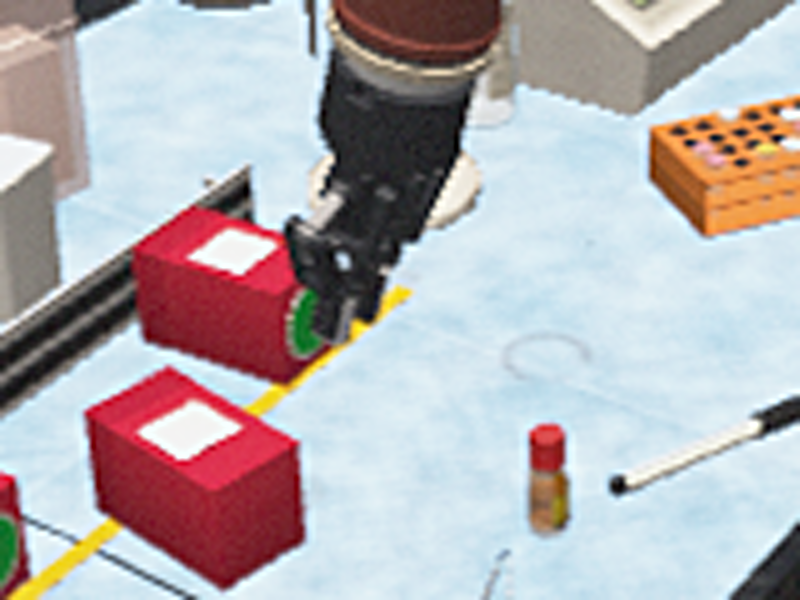

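View pics/t8c.png

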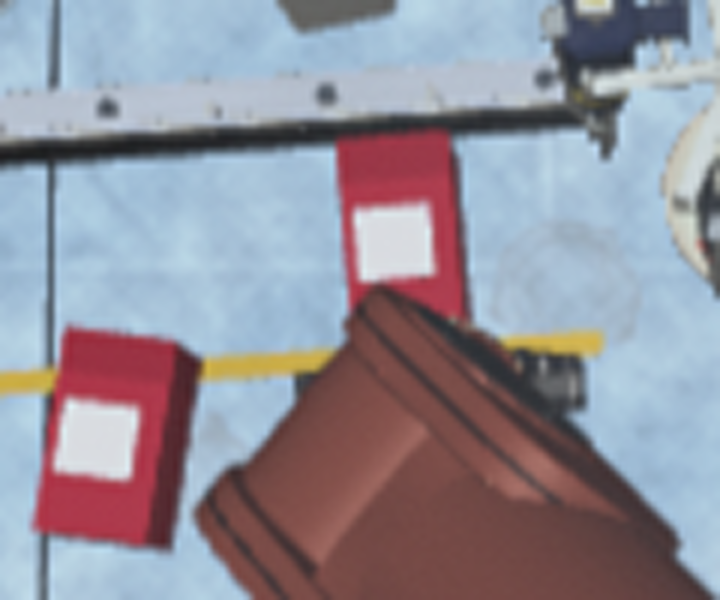

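```bash
python3 -m jog '0.003 0 0 0 0 0; 0.003 0 0 0 0 0; 0 0 0 0 0 0';python3 -m jog '0.003 0 0 0 0 0; 0 0 0 0 0 0'
```

```text
clock: 9.9
tool_pos: [577.9, 207.2, 89.9]
tcp_rot: [-0.004, 0.61, 0.036, 0.791]
contact_force: [0.1, -0.7, 0.2]
gripper_width: 0.252
clock: 10.15
tool_pos: [580.7, 207.3, 89.9]
tcp_rot: [-0.004, 0.611, 0.036, 0.791]
contact_force: [-0.4, 0.1, 0.6]
gripper_width: 0.25
```

```bash
python3 -m jog '0.002 0 0 0 0 0; 0 0 0 0 0 0';python3 -m jog '0.002 0 0 0 0 0; 0 0 0 0 0 0'
python3 - <<'E'
from h import *
grab('top','t9')
a=cv2.imread('pics/t9.png')[120:220,210:330];cv2.imwrite('pics/t9c.png',cv2.resize(a,None,fx=6,fy=6,interpolation=cv2.INTER_CUBIC))
E
```

```text
clock: 10.4
tool_pos: [581.5, 207.5, 89.7]
tcp_rot: [-0.005, 0.611, 0.036, 0.791]
contact_force: [-9.4, -0.9, 8.2]
gripper_width: 0.249
clock: 10.65
tool_pos: [581.9, 207.9, 89.1]
tcp_rot: [-0.005, 0.612, 0.036, 0.79]
contact_force: [-17.2, -2.9, 11.1]
gripper_width: 0.249
```

View pics/t9c.png

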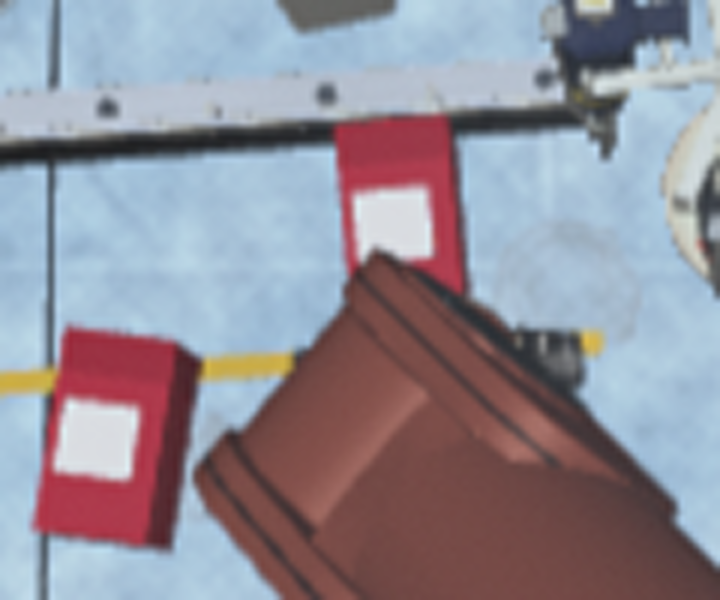

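Contact at the rail: 17 N, and the box top is on the face (from (335,125) to (447,117) in the crop). Now I'll retreat and check.

```bash
python3 -m jog '-0.005 0 0 0 0 0; -0.03 -0.002 0 0 0 0; -0.05 -0.003 0 0 0 0; -0.03 -0.02 0.03 0 0 0; 0 -0.05 0.04 0 0 0; 0 -0.05 0.04 0 0 0; 0 -0.05 0.04 0 0 0; 0 0 0 0 0 0'
python3 - <<'E'
from h import *
f=grab('scene','s10');g=grab('top','t10')
a=cv2.imread('pics/s10.png')[150:300,190:380];cv2.imwrite('pics/s10c.png',cv2.resize(a,None,fx=4,fy=4,interpolation=cv2.INTER_CUBIC))
a=cv2.imread('pics/t10.png')[120:220,170:330];cv2.imwrite('pics/t10c.png',cv2.resize(a,None,fx=5,fy=5,interpolation=cv2.INTER_CUBIC))
E
```

```text
clock: 11.7
tool_pos: [471.5, 33.1, 239.4]
tcp_rot: [-0.003, 0.608, 0.032, 0.793]
contact_force: [-0.2, 0.3, -0.1]
gripper_width: 0.253
```

View pics/s10c.png

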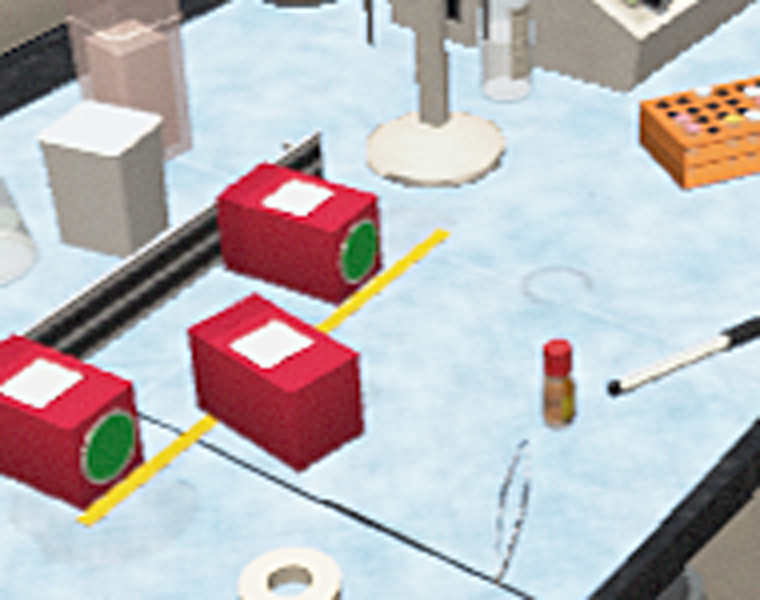

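View pics/t10c.png

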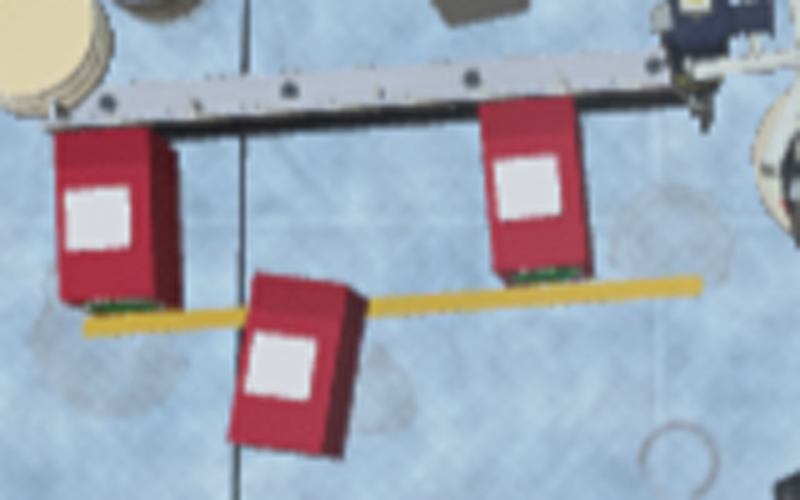

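Run:
```python
from h import *
f=dict(np.load('pics/t10.npz'))
P=lambda X,Y,z: ray(f,170+X/5,120+Y/5,z)[:2]
q=np.array([P(*p,60) for p in [(480,104),(577,96),(590,270),(496,277)]]);e=q[0]+q[1]-q[2]-q[3];o=(q[2]+q[3])/2
print(q.round(),np.degrees(np.arctan2(e[1],e[0])),'origin',o,'top',(q[0]+q[1])/2)
e=q[0]-q[1];print('front edge',np.degrees(np.arctan2(-e[0],e[1])))
r=np.radians(3.5);t=np.array([P(84,327,0),P(702,286,0)]);m=t.mean(0)
n=np.array([np.cos(r),np.sin(r)]);print('x in rail via tape',(o-m)@n-106)
d=np.array([P(62,300,60),P(156,308,60)]).mean(0);print('done via tape',(d-m)@n-106)
```

```text
[[701. 260.]
 [705. 204.]
 [604. 197.]
 [601. 250.]] 4.797345717075446 origin [602.64109233 223.48842196] top [703.13530618 231.92246857]
front edge 4.3203908262691355
x in rail via tape -102.71152276159607
done via tape -102.86550211152871
```

```bash
python3 -c "
from rig import order
print(order.hand_in())"
```

```text
the job is handed in; nothing more can be done
None
```

The job is handed in at about 12 s of the 45 s; it reports no verdict.

**What I did:** I tipped both red boxes onto their backs by pushing level near their tops. The right-hand box turned out to carry the green dot. I pushed it along the bench with two part-open fingers set at the rail's angle, until contact at the rail gave about 17 N. Then I backed the arm clear.

**Last checks:**
- **Dotted box position:** I measured it at x about -102.7 mm from the rail, using the yellow tape as reference. The box already there read -102.9 mm the same way. I take the gap from the nominal -98 mm as measurement bias, since the two agree.
- **Squareness:** it is square to the rail within about 1.5 degrees by the pictures.
- **Other red box:** its top measured about 95 mm short of the rail once it had fallen, and it looks unmoved in the last pictures.
- **Bystanders:** the vial, marker, tape roll, tube rack and finished box look unmoved in the last pictures. The tip box was out of the last crops, so I did not check it.

No check failed.

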